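# Shut the coupling guard on the vacuum pump and bolt it

## Robot

A 6-joint arm with a two-finger parallel gripper is mounted at the origin on the work surface. World frame = base frame: x ahead of the robot, y to its left, z up, the work surface at z = 0. Lengths are in m, angles in degrees, forces in N, time in s.
With the tool pointing down it reaches from about 0.4 to 0.825 m from the base axis. Payload 7 kg.
Tool frame: the origin (TCP) lies between the finger pads; the fingertips stand 14 mm ahead of it and the grasp point (between the pads) lies 5 mm behind it (r.tips_ahead is the distance from the TCP to the fingertips, in m); z points along the fingers, y is the direction in which the jaws open and shut (so a half turn about z gives the same grasp; the last joint's range is limited). The gripper opens to 88 mm and grips with 3 to 60 N. Pads are 19 mm wide; open, the fingers measure 130 mm over their backs; the gripper's body (78 mm by 193 mm) begins 47 mm behind the grasp point.
Start: joints at [-46.633, 20.546, 0.682, 0, -70.136, -16.507], TCP at [0.305, -0.602, 0.241] pointing down, gripper open.
Joint ranges: [-176.03, 176.03], [-82.01, 121.73], [-58.28, 71.71], [-173.87, 95.51], [-174.79, -0.11], [-173.66, 173.66]. Speed limits (degrees/s): [136.94, 136.94, 172.46, 180, 180, 180].

## Interface

Orientations are given as [roll, pitch, yaw] about the fixed x, y, z axes, in that order (R = Rz(yaw) Ry(pitch) Rx(roll)).
In Python, from plant import r gives the robot as it stands.
- The arm moves only by the tool apply_moves, never from a script. Its arguments are lists of equal length, an entry for each row: "slide": the shift along the tool's x, y, z as a fraction of full scale, a list of three; "turn": the turn, a rotation vector about the tool's x, y, z as a fraction of full scale, a list of three; "jaw": the closure, from 0 (fully open) to 1 (shut). In form: {"slide": [[dx, dy, dz], ...], "turn": [[wx, wy, wz], ...], "jaw": [jaw, ...]}. A call has 1 to 8 rows; each row shifts and turns the commanded pose from where the row before left it, along the tool's axes as they then stand; what a row does not reach is not made up. Full scale, the value 1, is 0.1 m for a shift and 1.5 rad for a turn. A row lasts 1/10 s, in which the tool goes at most 50 mm and 8.59 degrees, less where a joint would pass 70% of its speed; a pose out of reach is approached as far as the arm can. A call with a number of a shift or a turn outside -1 to 1 is refused whole. A call with a gripper value outside its range is refused whole. The fingers move at their own pace and stop on an object; "newtons" is the grip in N (left out, the last holds). Time passes only in rows, so rows that do not move let the fingers close. It gives the time, the measured TCP pose, the force and the opening at its end, in the units of the state.
- r.get_state(): the state, without advancing time (a new reading comes with each control period).
- r.capture(name): name is "scene" or "top"; returns a dict with "pixels" (420x560x3 uint8, blue, green, red), "depth" (420x560 float32, m along the optical axis (not along the pixel's ray), 0 where there is no reading), "fx", "fy", "cx", "cy" (pixels), "rvec" (rotation vector, rad) and "tvec" (3), from world to camera coordinates, as OpenCV has them. Camera axes: x right, y down, z forward; pixel columns grow to the right and rows downward; lengths in m; the calibration is good to about 2 mm. A picture is of the moment at which its call begins.
- r.close_job(): hands the job in, once; it reports no verdict.
The state is a dict: "time_s": time; "joints": joint angles; "qd": joint speeds; "joint_torque": joint torques, N m; "tcp_pos": TCP position; "eef_rot": TCP orientation; "contact_force": force on the tool from outside, world axes, zero at the start; "moment": the same for the moment, N m; "gripper_width": finger opening in m.
Only numpy, scipy, OpenCV 4.12 (cv2) and the standard library are available. Lean on these libraries where they do the work, as an engineer would, in place of code of your own. Each camera call takes 0.05 s, during which the arm holds its last target.

## Task

The yellow guard over the pump's coupling has been left ajar: press it fully down, slide its bolt all the way across over the guard's tongue by pushing the black knob, and then push the knob over towards the front of the machine, all the way down into the cross slot, so that the bolt is locked. Only press and push with the fingertips: do not lift the guard, and leave the tools, bottles and parts around the pump where they are.

Things in the scene. Friction and masses are not known exactly. Their poses are not given: they have to be found in the camera images.
- pumpset: vacuum pump, motor and coupling on a grey base plate (325 x 580 mm, top 50 mm above the bench), fixed. Origin: on the bench, mid-machine. x points from its front (bolt side, towards the robot) to its back, y along the shaft from black motor (-y) to blue pump (+y), z up. 'Here' below means this frame, in mm. Motor and pump stand at x -35 to 125, |y| over 78, up to z 280
- guard (a joint): guard angle in rad: 0 = shut (lip and tongue flat on the base plate), grows as its front rises. Stiff hinge along y at its back (here x 125, z 60): it stays at any angle; 2 to 7 N down on the tongue moves it. Starts between 0.3 and 0.5
- guard_pad (a point): point to press, on the upper face of the guard's tongue near its root; moves with the guard; shut, it is here at x -85, y 6, z 54. The tongue (32 wide, 4 thick, here y -10 to 22) reaches forward to x -150 from the lip (130 wide) at the foot of the guard's front face
- guard_top (a point): point on the yellow guard's flat top near its front edge; moves with the guard; shut, it is here at x 10, y 0, z 187. The guard is a sheet box 130 wide (y -65 to 65); shut, its front face runs from x -35 at the base plate up to x -5 at z 187
- barrel (a point): middle of the slide bolt's fixed barrel, on the bolt's axis: here x -115, y -70, z 64. The barrel is 24 in diameter (top at z 76), 100 long along y (y -120 to -20), on a plate 46 wide. A keeper arch (34 wide, up to z 79) stands at y 28 to 38, beyond the tongue
- bolt (a joint): travel of the bolt in m along +y: 0 = withdrawn, clear of the tongue; 0.0605 = fully shot (hard stop), its end over the tongue and in the keeper. Friction about 2.5 N. The rod is 14 mm thick and passes 3 mm above the shut tongue; with the guard ajar it would run against or under the tongue. Starts between 0 and 0.012
- handle (a joint): angle of the bolt's handle in rad: 0 = upright, grows as the knob goes over to the front (-x) and down; 1.134 = end of the cross slot (hard stop). The 7 mm stem runs in an L-shaped slot in the barrel: the long leg on top holds it upright; only within 3 mm of fully shot can it turn, through the cross leg. Stays where left; about 0.7 N at the knob turns it
- knob (a point): centre of the black ball knob (22 mm diameter) on the handle, 45 mm from the bolt's axis: here, withdrawn at x -115, y -100, z 109; fully shot at y -39.5; locked at x -156, z 83. Above z 80 there is 50 mm of free room on every side of it
- oil_bottle: brown bottle, 64 mm diameter, 165 mm tall, loose, bystander; origin at its underside
- beaker: glass beaker, 72 mm diameter, 95 mm tall, loose, bystander; origin at its underside
- wrench: steel wrench 170 mm long lying on the bench, loose, bystander; origin at its middle, underside
- tray: stainless tray 220 x 160 x 35 mm, loose, bystander; origin at the centre of its underside
- blank_flange: aluminium blank flange, 55 mm diameter, 12 mm thick, lying in the tray, loose, bystander; origin at its underside
- centring_ring: aluminium ring, 40 mm outside, 8 mm thick, lying on the base plate in front of the motor, loose, bystander; origin at its underside
- sample_jar: small glass jar with white cap, 44 mm diameter, 62 mm tall, on the base plate in front of the blue pump, loose, bystander; origin at its underside

How it is judged (in metres and radians):
On the way, in this order (a step that is already met when the one before it is completed fails the run):
1. the guard is pressed fully down (value of joint guard below 0.012 rad), for 0.2 s.
2. the bolt is shot fully across over the shut guard's tongue (value of joint guard below 0.02 rad and value of joint bolt above 0.056 m), for 0.1 s.
3. the knob is pushed over and down to the end of the cross slot (value of joint bolt above 0.055 m and value of joint handle above 1.03 rad), for 0.2 s.
At the end, for the whole second after the job is handed in: guard shut (within 0.02 rad), bolt fully shot (at least 55 of 60.5 mm) and its handle turned down into the cross slot (at least 1.03 of 1.134 rad), all at rest (all of step 3 and value of joint guard below 0.02 rad and velocity of joint guard between -0.05 and 0.05 rad/s and velocity of joint bolt between -0.01 and 0.01 m/s and velocity of joint handle between -0.1 and 0.1 rad/s); the robot touches nothing.
It fails at once if the guard is lifted further open (value of joint guard above 0.58 rad).
It fails at once if a bystander is moved more than 15 mm, tipped or carried (distance of any of oil_bottle, beaker, wrench, tray, blank_flange, centring_ring, sample_jar from where it was at the start of the episode above 0.015 m or angle between any of oil_bottle, beaker, wrench, tray, blank_flange, centring_ring, sample_jar's own z axis and vertical above 0.3 rad).
It also fails if it takes over 51 s, if anything falls off the work surface, if the arm or the gripper's body presses on something with over 40 N, if the wrist force passes 120 N, or if a joint passes its speed limit or range.

## Working session

There is one attempt and no reset: what is moved stays moved. The work goes in short steps, Python scripts to look and compute and a tool call to move; the robot and the scene stay as the last step left them, time stands still between calls to the robot, and variables do not carry over. Pictures are saved under pics/ and viewed, and the job is handed in when it is done.

Besides the shell and the picture viewer there is one more tool, called after "Request:" as name(argument=value, ...), one argument or row to a line, values as JSON. apply_moves: Moves the arm, as the interface text tells. Shift numbers are shares of 0.1 m and turn numbers shares of 1.5 rad, none past 1 either way. Its arguments: {"type":"object","properties":{"slide":{"type":"array"},"turn":{"type":"array"},"jaw":{"type":"array"},"newtons":{"type":"number"}},"required":["slide","turn","jaw"]}

```bash
ls; mkdir -p pics
cat > h.py <<'E'
import numpy as np, cv2, pickle
from plant import r
def cap(n,f):
    c=r.capture(n); cv2.imwrite(f'pics/{f}.png',c['pixels']); pickle.dump(c,open(f'{f}.pkl','wb')); return c
def w2p(c,P):
    K=np.array([[c['fx'],0,c['cx']],[0,c['fy'],c['cy']],[0,0,1]])
    return cv2.projectPoints(np.array(P,float).reshape(-1,3),np.array(c['rvec']),np.array(c['tvec'],float),K,None)[0].reshape(-1,2)
def cloud(c):
    d=c['depth'];v,u=np.mgrid[:d.shape[0],:d.shape[1]]
    p=np.stack([(u-c['cx'])/c['fx']*d,(v-c['cy'])/c['fy']*d,d],-1)
    R=cv2.Rodrigues(np.array(c['rvec'],float))[0]
    w=(p-np.array(c['tvec']).reshape(3))@R
    w[d==0]=np.nan
    return w
E
python3 - <<'E'
from h import *
for n in ('scene','top'):
    c=cap(n,n+'0'); print(n,c['fx'],c['cx'],c['cy'],np.ravel(c['rvec']),np.ravel(c['tvec']))
print(r.get_state(),r.tips_ahead)
E
```

```text
pics
scene 478.1792999163892 271.9930463666308 208.86642402499479 [ 0.66933302  2.62446806 -1.11170914] [ 0.4964805  -0.06438725  1.85308391]
top 408.970345557141 274.19987031778396 207.3989448791417 [ 2.12530991 -2.14669475  0.1764619 ] [-0.03054073  0.56949684  1.37298342]
{'time_s': 0.1, 'joints': array([-4.66344605e+01,  2.05882570e+01,  6.38487089e-01, -1.73878382e-02,
       -7.01350194e+01, -1.65063830e+01]), 'qd': array([-0.059717  , -0.05246767,  0.08388065,  0.23477738,  0.02643851,
       -0.07661125]), 'joint_torque': array([-4.76956266e-04, -5.84165311e+01,  2.93751258e+01,  7.01552153e+00,
        1.01535057e-02, -4.69321947e-05]), 'tcp_pos': array([ 0.30474709, -0.60182519,  0.23970293]), 'eef_rot': array([ 1.79914060e+02, -8.41990643e-03, -1.53146758e+02]), 'contact_force': array([ 0.12366713,  0.21916332, -0.40296023]), 'moment': array([ 0.02282401,  0.06927111, -0.00661969]), 'gripper_width': 0.08766598373072115} 0.014
```

View pics/scene0.png

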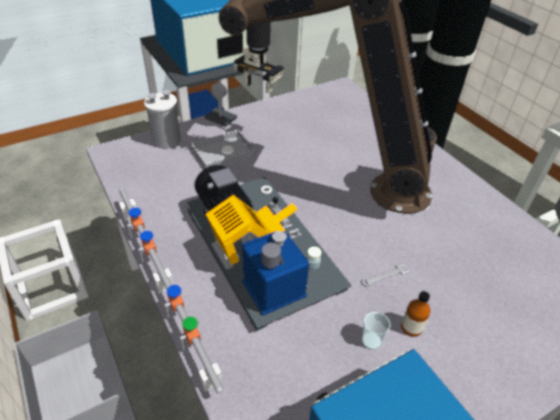

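View pics/top0.png

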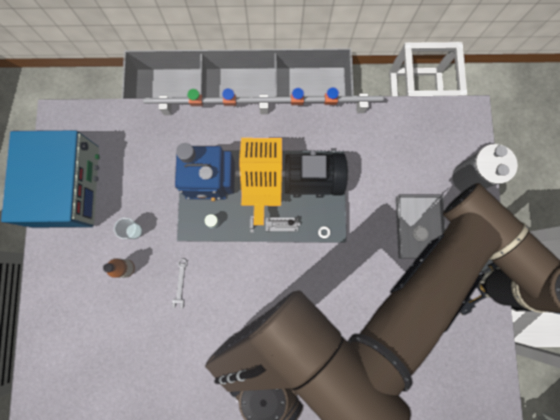

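Run:
```python
from h import *
c=pickle.load(open('top0.pkl','rb'));w=cloud(c)
z=w[...,2]
m=(abs(z-.05)<.01)
m[:, :170]=0;m[:,355:]=0;m[:130]=0;m[250:]=0
m=cv2.morphologyEx(m.astype(np.uint8),cv2.MORPH_OPEN,np.ones((3,3)))
P=w[m>0];print(len(P),np.median(P[:,2]))
# extents in xy
rect=cv2.minAreaRect(P[:,:2].astype(np.float32)*1000);print(rect);print(cv2.boxPoints(rect))
im=c['pixels'][125:255,165:360];cv2.imwrite('pics/topcrop.png',cv2.resize(im,None,fx=4,fy=4,interpolation=cv2.INTER_CUBIC))
s=pickle.load(open('scene0.pkl','rb'));ws=cloud(s)
m2=(abs(ws[...,2]-.05)<.008);m2[:160]=0;m2[330:]=0;m2[:,:180]=0;m2[:,355:]=0
m2=cv2.morphologyEx(m2.astype(np.uint8),cv2.MORPH_OPEN,np.ones((3,3)))
P=ws[m2>0];rect=cv2.minAreaRect(P[:,:2].astype(np.float32)*1000);print(rect);print(cv2.boxPoints(rect))
im=s['pixels'][160:330,180:355];cv2.imwrite('pics/scrop.png',cv2.resize(im,None,fx=3.5,fy=3.5,interpolation=cv2.INTER_CUBIC))
```

```text
7025 0.04964742474346733
((613.230712890625, 6.44903564453125), (580.0209350585938, 325.43853759765625), 88.9922866821289)
[[ 445.43622 -280.65482]
 [ 770.8244  -286.37833]
 [ 781.0252   293.5529 ]
 [ 455.63702  299.2764 ]]
((615.317138671875, 7.138702392578125), (584.5330810546875, 328.20989990234375), 88.94551086425781)
[[ 445.86133 -282.05826]
 [ 774.0156  -288.09842]
 [ 784.77295  296.33566]
 [ 456.61865  302.37582]]
```

View pics/topcrop.png

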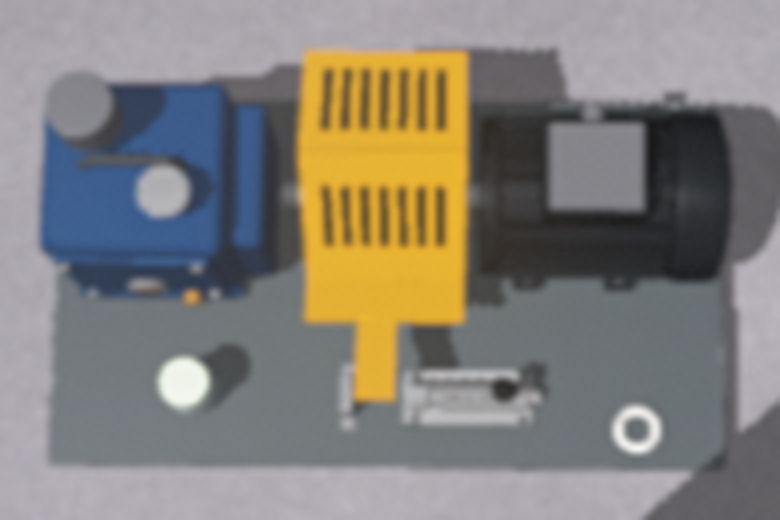

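View pics/scrop.png

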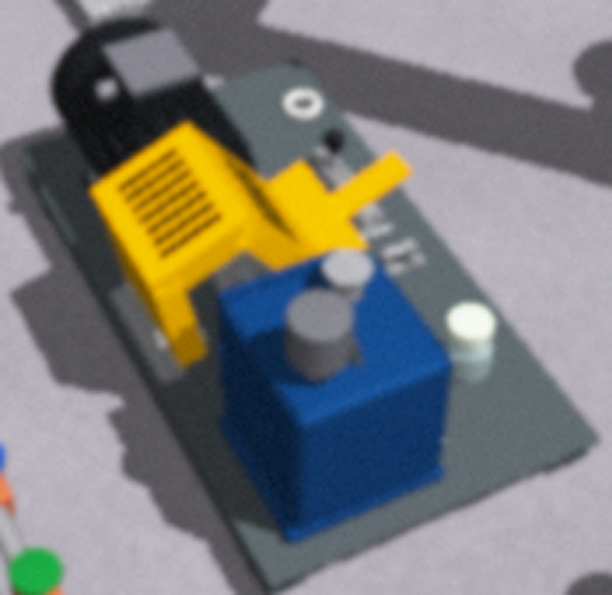

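```bash
cat >> h.py <<'E'
th=np.radians(-1.02); O=np.array([.614,.0068,0]); RM=np.array([[np.cos(th),-np.sin(th),0],[np.sin(th),np.cos(th),0],[0,0,1]])
def m2w(p): return RM@(np.array(p)/1000.)+O
def w2m(p): return ((np.array(p)-O)@RM)*1000
E
python3 - <<'E'
from h import *
for n in ('top0','scene0'):
    c=pickle.load(open(n+'.pkl','rb'));w=w2m(cloud(c));px=c['pixels'].astype(int)
    b=(px.max(-1)<60)&(w[...,2]>85)&(w[...,2]<130)&(abs(w[...,0]+115)<40)&(w[...,1]<-20)&(w[...,1]>-130)
    v,u=np.nonzero(b); print(n,'knob',len(v),w[b].mean(0),w[b].max(0),w[b].min(0),u.mean(),v.mean())
    print(w2p(c,[m2w([-115,y,109]) for y in (-100,-88)]))
    y=(px[...,0]<90)&(px[...,2]>150)&(px[...,1]>100)&(abs(w[...,1]-6)<8)&(w[...,0]<0)&(w[...,0]>-170)
    P=w[y]; P=P[np.argsort(P[:,0])]; print(P[::max(1,len(P)//25)].round(0))
    # barrel z>70
    bb=(w[...,2]>66)&(w[...,2]<80)&(abs(w[...,0]+115)<30)&(w[...,1]<-15)&(w[...,1]>-130)
    print('barrel',bb.sum(),w[bb].mean(0),w[bb].min(0),w[bb].max(0))
E
```

```text
top0 knob 12 [-103.71177511  -98.78265049  118.57632138] [-100.10724881  -92.86163669  124.42128019] [-107.65293179 -105.86252379  113.82743347] 290.8333333333333 221.91666666666666
[[291.08218205 225.6937915 ]
 [287.43840272 225.66560809]]
[[-117.    7.  167.]
 [-114.    1.  164.]
 [-110.   13.  161.]
 [-107.    7.  159.]
 [-103.    1.  154.]
 [ -97.   10.  159.]
 [ -94.   14.  155.]
 [ -90.    8.  151.]
 [ -86.    5.  148.]
 [ -80.   11.  150.]
 [ -76.   -2.  146.]
 [ -72.    2.  142.]
 [ -68.    5.  140.]
 [ -65.    9.  138.]
 [ -58.    9.  137.]
 [ -55.   12.  136.]
 [ -51.    9.  133.]
 [ -48.   -1.  134.]
 [ -40.   -1.  131.]
 [ -37.    6.  128.]
 [ -32.   -0.  124.]
 [ -29.    3.  124.]
 [ -23.   -0.  128.]
 [ -18.   -0.  120.]
 [ -15.   13.  118.]
 [ -12.   13.  121.]
 [  -8.   10.  120.]
 [  -4.   -0.  133.]
 [  -1.   13.  134.]]
barrel 156 [-104.43256414  -69.59500831   72.39826999] [-115.34578836 -128.61124648   66.09424795] [-90.76449684 -23.11647639  79.46853215]
scene0 knob 19 [-99.59999791 -91.26259751 114.03376926] [-92.27596793 -86.0792604  122.32066335] [-107.04928096  -95.95591677   97.36223302] 275.0 199.89473684210526
[[277.68814668 198.07039514]
 [279.35227115 200.17124547]]
[[-114.    9.  163.]
 [-109.   11.  163.]
 [-105.    6.  161.]
 [-100.    2.  155.]
 [ -97.    7.  152.]
 [ -94.    6.  157.]
 [ -88.    9.  157.]
 [ -86.    7.  152.]
 [ -82.    0.  152.]
 [ -79.   -0.  149.]
 [ -76.   12.  152.]
 [ -71.    1.  140.]
 [ -68.   -0.  144.]
 [ -65.   12.  142.]
 [ -61.    0.  139.]
 [ -57.    1.  146.]
 [ -54.   13.  135.]
 [ -51.    5.  139.]
 [ -45.    1.  133.]
 [ -44.   -2.  127.]
 [ -39.    1.  131.]
 [ -35.    1.  128.]
 [ -33.   12.  121.]
 [ -26.    3.  129.]
 [ -24.    1.  125.]
 [ -17.    1.  119.]
 [ -10.   13.  123.]]
barrel 103 [-97.32789523 -74.63634777  73.2719884 ] [-111.42661898 -127.38932995   66.30908248] [-85.61254987 -17.45100424  79.79622615]
```

Run:
```python
from h import *
c=pickle.load(open('top0.pkl','rb'))
R=cv2.Rodrigues(np.array(c['rvec'],float))[0];t=np.array(c['tvec'],float).reshape(3);C=-R.T@t;print('cam',C)
def bp(u,v,z):
    d=R.T@np.array([(u-c['cx'])/c['fx'],(v-c['cy'])/c['fy'],1]);return w2m(C+d*(z-C[2])/d[2])
for nm,cu,cv,z in (('plate top edge',465,368,.056),('plate bot edge',465,425,.056),('front edge',465,466,.05),('knob',505,388,.109),('keeper top',347,364,.06),('keeper bot',347,431,.06),('motor box',0,0,.1),('tongue L',357,395,.165),('tongue R',395,395,.165),('barrel L',402,395,.064),('barrel R',530,395,.064),('guard L',304,300,.12),('guardR',466,300,.12)):
    print(nm,bp(165+cu/4-.4,125+cv/4-.4,z).round(1))
g=c['pixels'];
w=w2m(cloud(c))
# motor/pump body extents
for nm,ys in (('motor',(-230,-120)),('pump',(130,230))):
    m=(w[...,2]>.09*1000)&(w[...,1]>ys[0])&(w[...,1]<ys[1])&(abs(w[...,0])<200); print(nm,np.percentile(w[m][:,0],[0,1,50,99,100]))
im=g[200:250,245:305];cv2.imwrite('pics/tc2.png',cv2.resize(im,None,fx=12,fy=12,interpolation=cv2.INTER_CUBIC))
```

```text
cam [ 0.33701475 -0.03421782  1.44761633]
plate top edge [-77.4 -66.9  56. ]
plate bot edge [-126.6  -67.2   56. ]
front edge [-161.1  -67.5   50. ]
knob [-101.4  -99.2  109. ]
keeper top [-75.3  34.3  60. ]
keeper bot [-133.    33.3   60. ]
motor box [234.3 337.1 100. ]
tongue L [-115.2   19.9  165. ]
tongue R [-115.   -10.1  165. ]
barrel L [-102.2  -13.3   64. ]
barrel R [-101.4 -122.3   64. ]
guard L [-31.   67.2 120. ]
guardR [-29.9 -66.5 120. ]
motor [-12.38253504 -11.30219497  35.83320591 121.05784539 123.19141011]
pump [-118.49954102 -111.7774198    34.71076547  121.91235266  124.08969533]
```

View pics/tc2.png

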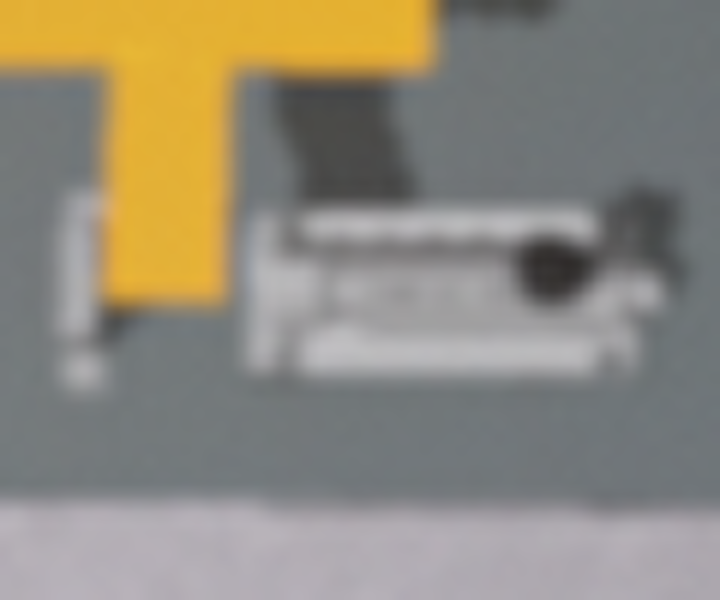

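```bash
cat >> h.py <<'E'
O=O+RM@np.array([.0125,0,0])
from scipy.spatial.transform import Rotation as Ro
def plan(mp,yaw=-181.0):
    "mp: TIP target in machine mm -> total tool-frame shift fraction (after turn) and turn fraction"
    s=r.get_state(); Rc=Ro.from_euler('xyz',s['eef_rot'],degrees=True); Rt=Ro.from_euler('xyz',[180,0,yaw],degrees=True)
    tgt=m2w(mp)+[0,0,.014]; d=tgt-s['tcp_pos']
    tv=(Rc.inv()*Rt).as_rotvec()/1.5
    print('t',s['time_s'],'tipM',w2m(s['tcp_pos']-[0,0,.014]).round(1),'rot',s['eef_rot'].round(2),'F',s['contact_force'].round(2),'w',s['gripper_width'])
    print('shift(cur)',(Rc.inv().apply(d)/.1).round(3),'shift(after turn)',(Rt.inv().apply(d)/.1).round(3),'turn',tv.round(4))
def joints():
    s=r.get_state();print(s['joints'].round(1))
E
python3 - <<'E'
from h import *
plan([-86,6,190]); 
for n in ('top0','scene0'):
    c=pickle.load(open(n+'.pkl','rb'));w=w2m(cloud(c)); px=c['pixels'].astype(int)
    m=(w[...,1]>75)&(w[...,1]<110)&(w[...,2]>60)&(w[...,0]<0)&(w[...,0]>-170);print(np.nanmin(w[m],0) if m.any() else None)
    m=(w[...,1]<-75)&(w[...,1]>-110)&(w[...,2]>130)&(w[...,0]<20)&(w[...,0]>-170);print(w[m].min(0) if m.any() else None)
    yy=(px[...,0]<90)&(px[...,2]>150)&(px[...,1]>100)&(abs(w[...,1]-6)<12)&(w[...,0]<-40)&(w[...,0]>-170)
    p=np.polyfit(w[yy][:,0],w[yy][:,2],1);print(p,np.polyval(p,-86))
E
```

```text
t 0.1 tipM [-310.9 -614.   225.7] rot [ 1.7991e+02 -1.0000e-02 -1.5315e+02] F [ 0.12  0.22 -0.4 ] w 0.08766598373072115
shift(cur) [-4.887  4.429  0.363] shift(after turn) [-2.251  6.2    0.357] turn [ 1.000e-03 -3.000e-04  3.241e-01]
[-165.37538159   94.13054283   61.07614487]
[ -25.28533651 -109.80602436  130.22062844]
[ -0.43416453 106.9586035 ] 144.2967530619693
[ -3.62651259  96.63145253 188.07959263]
[ -18.68062158 -109.93809572  130.52435939]
[ -0.43917775 108.22940143] 145.99868801636995
```

Request:
apply_moves(
  slide=[
    [0, 0, 0],
    [0, 0, 0],
    [0, 0, 0],
    [0, 0, 0],
    [-0.1, 0.3, 0],
    [-0.15, 0.4, 0],
    [-0.15, 0.4, 0],
    [-0.15, 0.4, 0],
  ],
  turn=[
    [0, 0, 0.081],
    [0, 0, 0.081],
    [0, 0, 0.081],
    [0, 0, 0.081],
    [0, 0, 0],
    [0, 0, 0],
    [0, 0, 0],
    [0, 0, 0],
  ],
  jaw=[1, 1, 1, 1, 1, 1, 1, 1],
  newtons=20,
)

```text
time_s: 0.9
tcp_pos: [0.3626, -0.4516, 0.24]
eef_rot: [180.0, -0.0, 179.0]
contact_force: [0.7, 0.1, -1.1]
gripper_width: 0.0288
```

```bash
python3 -c "
from h import *
plan([-86,6,190]);joints()"
```

```text
t 0.9 tipM [-255.7 -462.8  226. ] rot [ 1.7997e+02 -4.0000e-02  1.7898e+02] F [ 0.69  0.13 -1.1 ] w 0.02880541537590581
shift(cur) [-1.697  4.688  0.362] shift(after turn) [-1.699  4.688  0.36 ] turn [ 0.0004 -0.0004 -0.0003]
[-31.9  11.6 -11.8  -0.  -66.7 -59.1]
```

Request:
apply_moves(
  slide=[
    [-0.17, 0.45, 0],
    [-0.17, 0.45, 0],
    [-0.17, 0.45, 0],
    [-0.17, 0.45, 0],
    [-0.17, 0.45, 0],
    [-0.17, 0.45, 0],
    [-0.17, 0.45, 0],
    [-0.17, 0.45, 0],
  ],
  turn=[
    [0, 0, 0],
    [0, 0, 0],
    [0, 0, 0],
    [0, 0, 0],
    [0, 0, 0],
    [0, 0, 0],
    [0, 0, 0],
    [0, 0, 0],
  ],
  jaw=[1, 1, 1, 1, 1, 1, 1, 1],
)

```text
time_s: 1.7
tcp_pos: [0.5048, -0.0935, 0.2406]
eef_rot: [180.0, 0.0, 179.0]
contact_force: [0.6, -0.6, -0.1]
gripper_width: 0.0003
```

Request:
apply_moves(
  slide=[
    [-0.17, 0.45, 0],
    [-0.17, 0.45, 0],
    [0, 0.19, 0.1],
    [0, 0, 0.2],
    [0, 0, 0],
  ],
  turn=[
    [0, 0, 0],
    [0, 0, 0],
    [0, 0, 0],
    [0, 0, 0],
    [0, 0, 0],
  ],
  jaw=[1, 1, 1, 1, 1],
)

```text
time_s: 2.2
tcp_pos: [0.5389, 0.0134, 0.2079]
eef_rot: [-179.9, -0.3, 179.1]
contact_force: [0.5, -0.2, -0.8]
gripper_width: 0.0004
```

```bash
python3 -c "
from h import *
plan([-86,6,54]);joints()
c=cap('scene','s1');im=c['pixels'][120:330,160:370];cv2.imwrite('pics/s1c.png',cv2.resize(im,None,fx=2.8,fy=2.8,interpolation=cv2.INTER_CUBIC))"
```

```text
t 2.2 tipM [-87.7   5.3 193.9] rot [-179.94   -0.28  179.08] F [ 0.48 -0.24 -0.78] w 0.0004213250746609451
shift(cur) [-0.024  0.009  1.399] shift(after turn) [-0.017  0.007  1.399] turn [-0.0007 -0.0033  0.0009]
[ 2.220e+01  9.400e+00 -1.900e+01 -1.000e-01 -6.190e+01 -1.131e+02]
```

View pics/s1c.png

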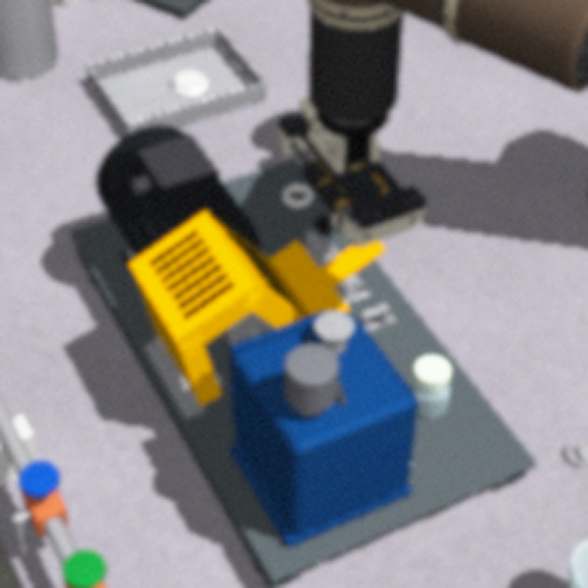

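```bash
python3 -c "
from h import *
c=pickle.load(open('s1.pkl','rb'))
p=w2p(c,[m2w([-87.7,5.3,194]),m2w([-87.7,5.3-21,194]),m2w([-87.7,26,194]),m2w([-87.7,5.3+96,260]),m2w([-87.7,5.3-96,260])]);print((p-[160,120])*2.8)
im=c['pixels'][145:225,240:330];cv2.imwrite('pics/s1d.png',cv2.resize(im,None,fx=7,fy=7,interpolation=cv2.INTER_CUBIC))
c=cap('top','t1')"
```

```text
[[345.09957242 230.0913147 ]
 [336.17883537 218.90021937]
 [354.04683949 241.31569203]
 [391.52557473 239.73510735]
 [306.37692026 136.76229145]]
```

View pics/s1d.png

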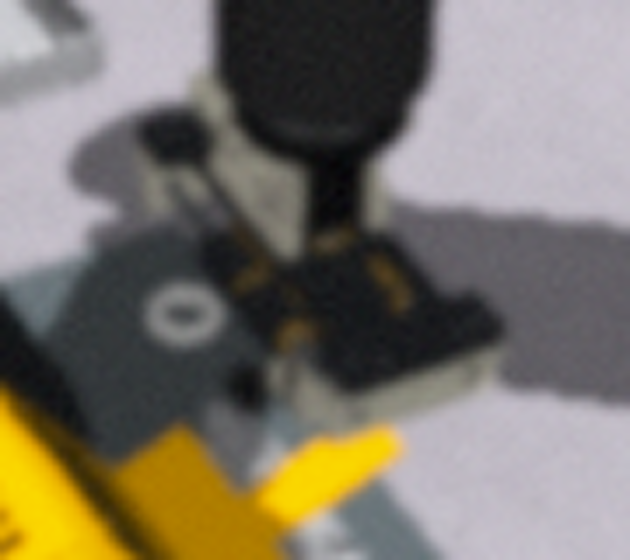

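View pics/t1.png

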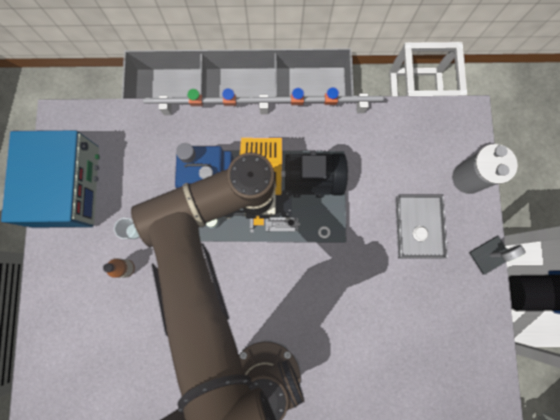

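Request:
apply_moves(
  slide=[
    [-0.01, 0, 0.2],
    [0, 0, 0.15],
    [0, 0, 0.1],
    [0, 0, 0.1],
    [0, 0, 0.1],
    [0, 0, 0.1],
  ],
  turn=[
    [0, 0, 0],
    [0, 0, 0],
    [0, 0, 0],
    [0, 0, 0],
    [0, 0, 0],
    [0, 0, 0],
  ],
  jaw=[1, 1, 1, 1, 1, 1],
)

```text
time_s: 2.9
tcp_pos: [0.5419, 0.0127, 0.1356]
eef_rot: [180.0, 0.1, 179.0]
contact_force: [-1.1, -0.1, 3.7]
gripper_width: 0.0002
```

Request:
apply_moves(
  slide=[
    [0, 0, 0.1],
    [0, 0, 0.1],
    [0, 0, 0.1],
    [0, 0, 0.1],
    [0, 0, 0.05],
  ],
  turn=[
    [0, 0, 0],
    [0, 0, 0],
    [0, 0, 0],
    [0, 0, 0],
    [0, 0, 0],
  ],
  jaw=[1, 1, 1, 1, 1],
)

```text
time_s: 3.4
tcp_pos: [0.5411, 0.0128, 0.0892]
eef_rot: [-180.0, -0.1, 179.0]
contact_force: [-1.4, -0.2, 2.3]
gripper_width: 0.0007
```

```bash
python3 -c "
from h import *
plan([-86,6,54])"
```

```text
t 3.4 tipM [-85.5   4.7  75.2] rot [-1.7998e+02 -7.0000e-02  1.7901e+02] F [-1.44 -0.2   2.27] w 0.0007068032982591473
shift(cur) [0.005 0.013 0.212] shift(after turn) [0.005 0.013 0.212] turn [-0.0002 -0.0009  0.0001]
```

Request:
apply_moves(
  slide=[
    [0, 0, 0.08],
    [0, 0, 0.06],
    [0, 0, 0.04],
    [0, 0, 0.02],
    [0, 0, 0],
  ],
  turn=[
    [0, 0, 0],
    [0, 0, 0],
    [0, 0, 0],
    [0, 0, 0],
    [0, 0, 0],
  ],
  jaw=[1, 1, 1, 1, 1],
)

```text
time_s: 3.9
tcp_pos: [0.5417, 0.0129, 0.0703]
eef_rot: [180.0, 0.0, 179.0]
contact_force: [0.1, 0.6, 0.2]
gripper_width: 0.0004
```

Request:
apply_moves(
  slide=[
    [0, 0, 0.015],
    [0, 0, 0.01],
    [0, 0, 0],
  ],
  turn=[
    [0, 0, 0],
    [0, 0, 0],
    [0, 0, 0],
  ],
  jaw=[1, 1, 1],
)

```text
time_s: 4.2
tcp_pos: [0.542, 0.013, 0.0683]
eef_rot: [180.0, 0.1, 179.0]
contact_force: [0.4, -0.2, 0.4]
gripper_width: 0.0003
```

Request:
apply_moves(
  slide=[
    [0, 0, 0.015],
    [0, 0, 0.01],
    [0, 0, 0],
    [0, 0, 0],
  ],
  turn=[
    [0, 0, 0],
    [0, 0, 0],
    [0, 0, 0],
    [0, 0, 0],
  ],
  jaw=[1, 1, 1, 1],
)

```text
time_s: 4.6
tcp_pos: [0.5421, 0.013, 0.0681]
eef_rot: [180.0, 0.1, 179.1]
contact_force: [-8.6, 1.5, 24.8]
gripper_width: 0.0004
```

```bash
python3 -c "
from h import *
plan([-86,6,54])
c=cap('scene','s2');im=c['pixels'][145:265,190:330];cv2.imwrite('pics/s2c.png',cv2.resize(im,None,fx=5,fy=5,interpolation=cv2.INTER_CUBIC))"
```

```text
t 4.6 tipM [-84.5   4.9  54.1] rot [1.7999e+02 1.1000e-01 1.7907e+02] F [-8.62  1.55 24.81] w 0.00038909305425901847
shift(cur) [0.015 0.011 0.001] shift(after turn) [0.015 0.011 0.001] turn [0.0001 0.0013 0.0008]
```

View pics/s2c.png

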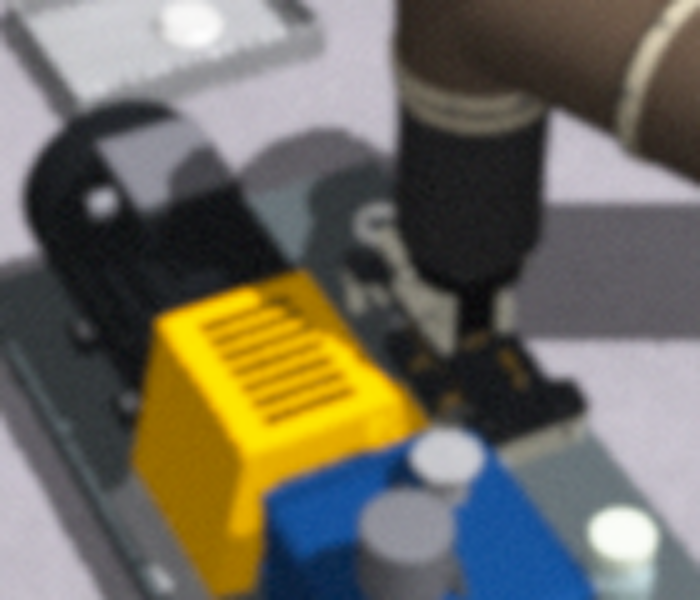

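Request:
apply_moves(
  slide=[
    [0, 0, -0.1],
    [0, 0, -0.3],
    [0, 0, -0.4],
    [0, 0, -0.3],
    [0.1, -0.4, 0],
    [0.1, -0.4, 0],
    [0.1, -0.4, 0],
    [0, -0.4, 0],
  ],
  turn=[
    [0, 0, 0],
    [0, 0, 0],
    [0, 0, 0],
    [0, 0, 0],
    [0, 0, 0],
    [0, 0, 0],
    [0, 0, 0],
    [0, 0, 0],
  ],
  jaw=[1, 1, 1, 1, 1, 1, 1, 1],
)

```text
time_s: 5.45
tcp_pos: [0.5075, -0.1478, 0.1759]
eef_rot: [180.0, 0.0, 179.0]
contact_force: [1.0, -0.0, 0.5]
gripper_width: 0.0005
```

```bash
python3 -c "
from h import *
plan([-115,-150,98])
c=cap('scene','s3');im=c['pixels'][145:265,190:330];cv2.imwrite('pics/s3c.png',cv2.resize(im,None,fx=5,fy=5,interpolation=cv2.INTER_CUBIC))
w=w2m(cloud(c));px=c['pixels'].astype(int)
for xs in ((-150,-90),(-80,-45)):
  m=(px[...,0]<90)&(px[...,2]>120)&(px[...,1]>80)&(abs(w[...,1]-6)<14)&(w[...,0]<xs[1])&(w[...,0]>xs[0]);print(m.sum(),w[m].mean(0),w[m].min(0))
"
```

```text
t 5.45 tipM [-116.3 -156.4  161.9] rot [1.7997e+02 2.0000e-02 1.7904e+02] F [ 1.05 -0.03  0.53] w 0.0005243453394851756
shift(cur) [-0.013  0.064  0.64 ] shift(after turn) [-0.013  0.064  0.639] turn [0.0003 0.0002 0.0005]
50 [-122.70102098    1.76639646   65.40514909] [-148.70539658   -7.73830122   49.81969363]<string>:7: RuntimeWarning: Mean of empty slice.
  ret = um.true_divide(
Traceback (most recent call last):
ValueError: zero-size array to reduction operation minimum which has no identity
```

View pics/s3c.png

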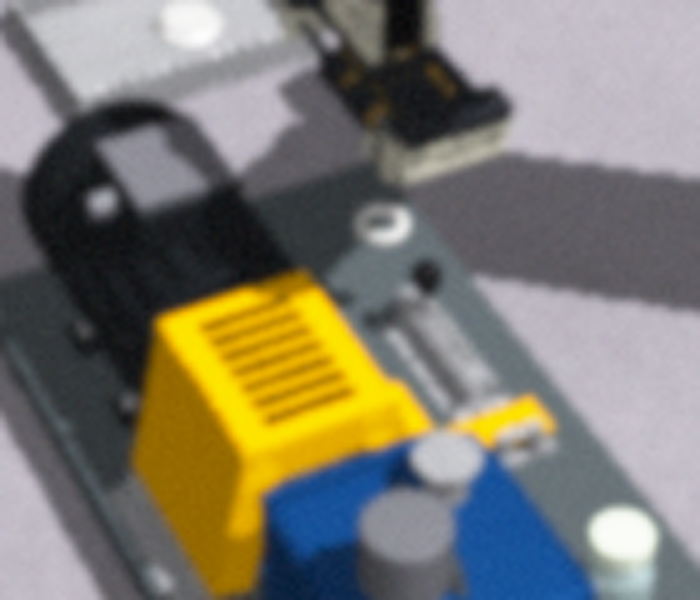

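Request:
apply_moves(
  slide=[
    [-0.01, 0, 0.3],
    [0, 0, 0.3],
    [0, 0, 0.05],
    [0, 0.1, 0],
    [0, 0.1, 0],
    [0, 0.1, 0],
    [0, 0.1, 0],
  ],
  turn=[
    [0, 0, 0],
    [0, 0, 0],
    [0, 0, 0],
    [0, 0, 0],
    [0, 0, 0],
    [0, 0, 0],
    [0, 0, 0],
  ],
  jaw=[1, 1, 1, 1, 1, 1, 1],
)

```text
time_s: 6.2
tcp_pos: [0.5113, -0.106, 0.112]
eef_rot: [-180.0, 0.1, 179.1]
contact_force: [1.6, -6.9, 0.8]
gripper_width: 0.0005
```

```bash
python3 -c "
from h import *
plan([-115,-71.5,97])
c=cap('scene','s4');im=c['pixels'][145:265,190:330];cv2.imwrite('pics/s4c.png',cv2.resize(im,None,fx=5,fy=5,interpolation=cv2.INTER_CUBIC))
print((w2p(c,[m2w([-115,-100,109]),m2w([-115,-88,109])])-[190,145])*5)"
```

```text
t 6.2 tipM [-113.1 -114.6   98. ] rot [-1.7995e+02  1.2000e-01  1.7909e+02] F [ 1.58 -6.87  0.76] w 0.00047383992106238087
shift(cur) [0.018 0.431 0.009] shift(after turn) [0.018 0.431 0.01 ] turn [-0.0006  0.0014  0.001 ]
[[422.53601971 270.88944847]
 [430.80555215 281.44725114]]
```

View pics/s4c.png

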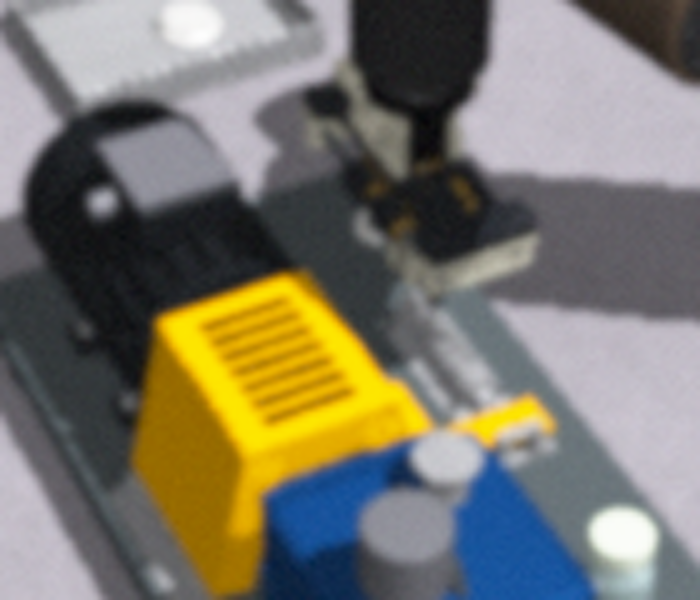

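Request:
apply_moves(
  slide=[
    [0.02, 0.08, 0],
    [0, 0.08, 0],
    [0, 0.08, 0],
    [0, 0.06, 0],
    [0, 0, 0],
  ],
  turn=[
    [0, 0, 0],
    [0, 0, 0],
    [0, 0, 0],
    [0, 0, 0],
    [0, 0, 0],
  ],
  jaw=[1, 1, 1, 1, 1],
)

```text
time_s: 6.75
tcp_pos: [0.5094, -0.0758, 0.1114]
eef_rot: [180.0, 0.1, 179.1]
contact_force: [0.2, 0.1, -0.1]
gripper_width: 0.0003
```

Request:
apply_moves(
  slide=[
    [0, 0.06, 0],
    [0, 0.03, 0],
    [0, 0.02, 0],
    [0, 0, 0],
  ],
  turn=[
    [0, 0, 0],
    [0, 0, 0],
    [0, 0, 0],
    [0, 0, 0],
  ],
  jaw=[1, 1, 1, 1],
)

```text
time_s: 7.15
tcp_pos: [0.5093, -0.0652, 0.1109]
eef_rot: [180.0, 0.0, 179.0]
contact_force: [-0.1, 0.4, 0.1]
gripper_width: 0.0005
```

```bash
python3 -c "
from h import *
plan([-115,-71.5,97])"
```

```text
t 7.15 tipM [-115.9  -73.8   96.9] rot [1.7997e+02 4.0000e-02 1.7903e+02] F [-0.15  0.39  0.08] w 0.000538852529025368
shift(cur) [-0.009  0.023 -0.001] shift(after turn) [-0.009  0.023 -0.001] turn [0.0003 0.0004 0.0003]
```

Force has dropped at rest, as with the guard; now push in small steps until the stop.

Request:
apply_moves(
  slide=[
    [0, 0.02, 0],
    [0, 0.02, 0],
    [0, 0, 0],
  ],
  turn=[
    [0, 0, 0],
    [0, 0, 0],
    [0, 0, 0],
  ],
  jaw=[1, 1, 1],
)

```text
time_s: 7.45
tcp_pos: [0.5094, -0.0614, 0.1107]
eef_rot: [180.0, 0.0, 179.0]
contact_force: [0.2, -2.2, 2.1]
gripper_width: 0.0005
```

```bash
python3 -c "
from h import *
plan([-115,-71.5,97])
c=cap('scene','s5');im=c['pixels'][170:260,250:330];cv2.imwrite('pics/s5c.png',cv2.resize(im,None,fx=6.5,fy=6.5,interpolation=cv2.INTER_CUBIC))
print((w2p(c,[m2w([-115,-39.5,109]),m2w([-115,-45,109])])-[250,170])*6.5)"
```

```text
t 7.45 tipM [-115.9  -70.    96.7] rot [1.7999e+02 1.0000e-02 1.7902e+02] F [ 0.15 -2.2   2.12] w 0.0005290693054721997
shift(cur) [-0.009 -0.015 -0.003] shift(after turn) [-0.009 -0.015 -0.003] turn [0.0001 0.0001 0.0003]
[[214.52537864 260.16718177]
 [209.39677316 253.61943496]]
```

View pics/s5c.png

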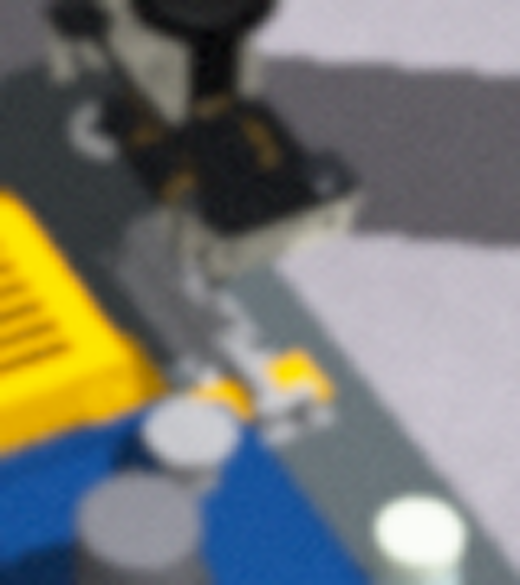

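Request:
apply_moves(
  slide=[
    [0, 0.02, 0],
    [0, 0.02, 0],
    [0, 0, 0],
  ],
  turn=[
    [0, 0, 0],
    [0, 0, 0],
    [0, 0, 0],
  ],
  jaw=[1, 1, 1],
)

```text
time_s: 7.8
tcp_pos: [0.5094, -0.0574, 0.1105]
eef_rot: [180.0, 0.0, 179.0]
contact_force: [0.6, -1.4, 2.0]
gripper_width: 0.0003
```

Request:
apply_moves(
  slide=[
    [0, 0.02, 0],
    [0, 0, 0],
  ],
  turn=[
    [0, 0, 0],
    [0, 0, 0],
  ],
  jaw=[1, 1],
)

```text
time_s: 8.0
tcp_pos: [0.5091, -0.0562, 0.1106]
eef_rot: [-179.9, -0.0, 179.0]
contact_force: [0.2, -7.0, 1.8]
gripper_width: 0.0003
```

Request:
apply_moves(
  slide=[
    [0, 0.02, 0],
    [0, 0, 0],
    [0, 0, 0],
  ],
  turn=[
    [0, 0, 0],
    [0, 0, 0],
    [0, 0, 0],
  ],
  jaw=[1, 1, 1],
)

```text
time_s: 8.3
tcp_pos: [0.5086, -0.0555, 0.1107]
eef_rot: [-179.8, -0.1, 179.0]
contact_force: [-0.0, -14.0, 3.2]
gripper_width: 0.0002
```

```bash
python3 -c "
from h import *
plan([-115,-71.5,97])"
```

```text
t 8.3 tipM [-116.8  -64.2   96.7] rot [-1.7983e+02 -1.1000e-01  1.7902e+02] F [ -0.   -14.04   3.24] w 0.0002002288535590657
shift(cur) [-0.018 -0.073 -0.003] shift(after turn) [-0.018 -0.073 -0.003] turn [-0.0019 -0.0013  0.0003]
```

Request:
apply_moves(
  slide=[
    [0, -0.1, 0],
    [0, -0.3, 0],
    [0, 0, -0.5],
    [0, -0.5, 0],
    [0, 0, 0],
  ],
  turn=[
    [0, 0, 0],
    [0, 0, 0],
    [0, 0, 0],
    [0, 0, 0],
    [0, 0, 0],
  ],
  jaw=[1, 1, 1, 1, 1],
)

```text
time_s: 8.8
tcp_pos: [0.5083, -0.1464, 0.1617]
eef_rot: [180.0, 0.1, 178.9]
contact_force: [0.2, -0.0, -0.6]
gripper_width: 0.0003
```

```bash
python3 -c "
from h import *
plan([-85,-39.5,150])
c=cap('scene','s6');im=c['pixels'][170:260,250:330];cv2.imwrite('pics/s6c.png',cv2.resize(im,None,fx=6.5,fy=6.5,interpolation=cv2.INTER_CUBIC))
print((w2p(c,[m2w([-115,-39.5,109]),m2w([-115,-45,109])])-[250,170])*6.5)"
```

```text
t 8.8 tipM [-115.4 -155.   147.7] rot [1.7997e+02 1.5000e-01 1.7888e+02] F [ 0.19 -0.05 -0.64] w 0.00032042911692475287
shift(cur) [-0.302  1.156 -0.022] shift(after turn) [-0.305  1.155 -0.023] turn [ 0.0004  0.0017 -0.0014]
[[214.52537864 260.16718177]
 [209.39677316 253.61943496]]
```

View pics/s6c.png

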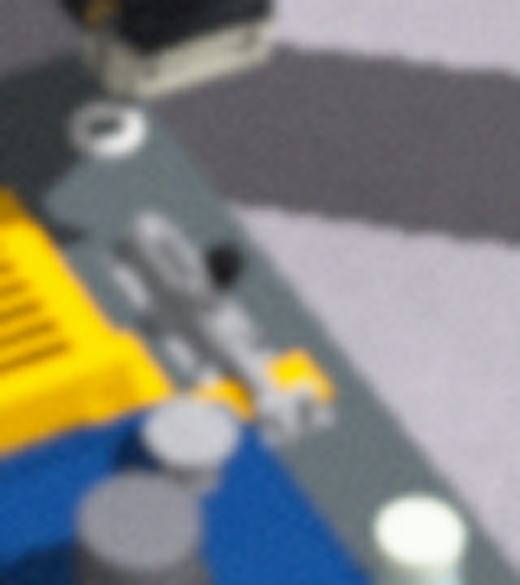

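Request:
apply_moves(
  slide=[
    [-0.1, 0.4, 0],
    [-0.1, 0.4, 0],
    [-0.1, 0.35, 0],
    [0, 0, 0.3],
    [0, 0, 0.25],
    [0, 0, 0],
  ],
  turn=[
    [0, 0, 0],
    [0, 0, 0],
    [0, 0, 0],
    [0, 0, 0],
    [0, 0, 0],
    [0, 0, 0],
  ],
  jaw=[1, 1, 1, 1, 1, 1],
)

```text
time_s: 9.45
tcp_pos: [0.5372, -0.0284, 0.1021]
eef_rot: [-180.0, -0.4, 179.1]
contact_force: [-0.5, -0.3, -0.3]
gripper_width: 0.0005
```

Request:
apply_moves(
  slide=[
    [0.06, 0, 0],
    [0.06, 0, 0],
    [0.06, 0, 0],
    [0.06, 0, 0],
  ],
  turn=[
    [0, 0, 0],
    [0, 0, 0],
    [0, 0, 0],
    [0, 0, 0],
  ],
  jaw=[1, 1, 1, 1],
)

```text
time_s: 9.85
tcp_pos: [0.5159, -0.0286, 0.1067]
eef_rot: [180.0, 0.1, 179.0]
contact_force: [0.4, 0.7, -0.0]
gripper_width: 0.0008
```

```bash
python3 -c "
from h import *
plan([-125,-39.5,92])
c=cap('scene','s7');im=c['pixels'][170:260,250:330];cv2.imwrite('pics/s7c.png',cv2.resize(im,None,fx=6.5,fy=6.5,interpolation=cv2.INTER_CUBIC))"
```

```text
t 9.85 tipM [-110.   -37.2   92.7] rot [1.7996e+02 1.3000e-01 1.7900e+02] F [ 0.38  0.75 -0.05] w 0.000820706192347185
shift(cur) [ 0.15  -0.023  0.007] shift(after turn) [ 0.15  -0.023  0.007] turn [0.0005 0.0015 0.    ]
```

View pics/s7c.png

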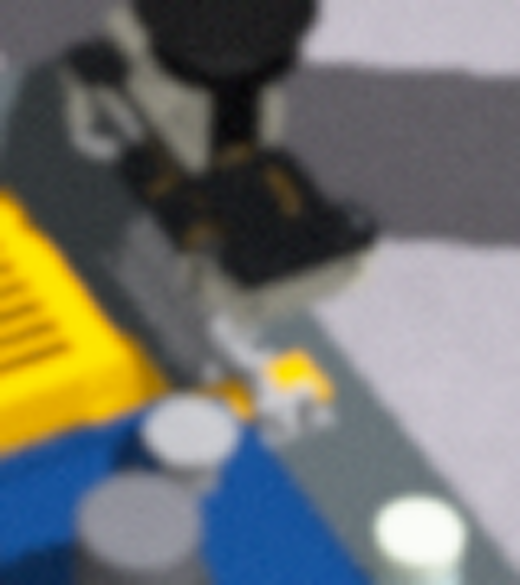

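Request:
apply_moves(
  slide=[
    [0.06, -0.01, 0],
    [0.06, -0.01, 0],
    [0.06, 0, 0],
    [0, 0, 0],
  ],
  turn=[
    [0, 0, 0],
    [0, 0, 0],
    [0, 0, 0],
    [0, 0, 0],
  ],
  jaw=[1, 1, 1, 1],
)

```text
time_s: 10.3
tcp_pos: [0.4969, -0.0305, 0.1056]
eef_rot: [180.0, -0.0, 179.0]
contact_force: [0.5, -0.3, -0.1]
gripper_width: 0.0004
```

Request:
apply_moves(
  slide=[
    [-0.1, 0, 0],
    [-0.1, 0, -0.2],
    [0, 0, -0.5],
    [-0.1, -0.4, 0],
    [0, -0.4, 0],
    [0, -0.4, 0],
  ],
  turn=[
    [0, 0, 0],
    [0, 0, 0],
    [0, 0, 0],
    [0, 0, 0],
    [0, 0, 0],
    [0, 0, 0],
  ],
  jaw=[1, 1, 1, 1, 1, 1],
)

```text
time_s: 10.9
tcp_pos: [0.5267, -0.1521, 0.1759]
eef_rot: [-180.0, 0.0, 179.1]
contact_force: [-0.8, -0.2, -1.6]
gripper_width: 0.0008
```

```bash
python3 -c "
from h import *
plan([-150,-39.5,120])
c=cap('scene','s8');im=c['pixels'][170:260,250:330];cv2.imwrite('pics/s8c.png',cv2.resize(im,None,fx=6.5,fy=6.5,interpolation=cv2.INTER_CUBIC))
for a in (0,.3,.6,.9,1.134): print(a,(w2p(c,[m2w([-115-45*np.sin(a),-39.5,64+45*np.cos(a)])])-[250,170])*6.5)"
```

```text
t 10.9 tipM [ -96.9 -160.4  161.9] rot [-1.8000e+02  3.0000e-02  1.7909e+02] F [-0.76 -0.19 -1.65] w 0.0007868824094918809
shift(cur) [0.529 1.21  0.419] shift(after turn) [0.53  1.21  0.419] turn [-0.      0.0004  0.001 ]
0 [[214.52537864 260.16718177]]
0.3 [[236.72577469 254.91176362]]
0.6 [[256.46147103 255.70676313]]
0.9 [[271.95323925 262.38975095]]
1.134 [[280.21778964 271.25228038]]
```

View pics/s8c.png

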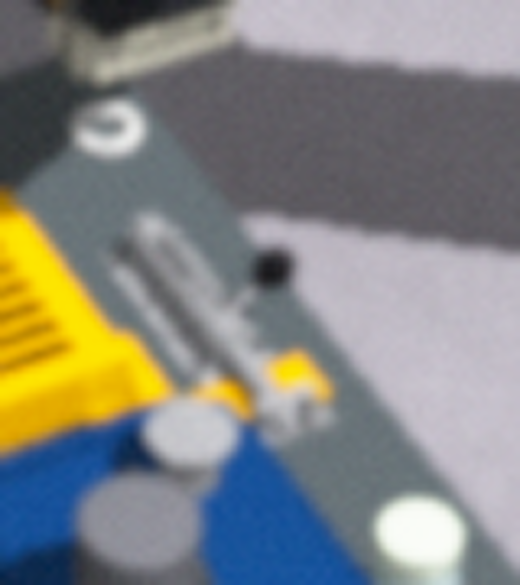

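Request:
apply_moves(
  slide=[
    [0.13, 0.4, 0],
    [0.2, 0.4, 0],
    [0.2, 0.4, 0],
    [0, 0.01, 0.2],
    [0, 0, 0.2],
    [0, 0, 0.1],
    [0, 0, 0.06],
    [0, 0, 0.05],
  ],
  turn=[
    [0, 0, 0],
    [0, 0, 0],
    [0, 0, 0],
    [0, 0, 0],
    [0, 0, 0],
    [0, 0, 0],
    [0, 0, 0],
    [0, 0, 0],
  ],
  jaw=[1, 1, 1, 1, 1, 1, 1, 1],
)

```text
time_s: 11.75
tcp_pos: [0.4744, -0.0295, 0.1143]
eef_rot: [-179.9, -0.1, 179.0]
contact_force: [-2.7, -0.1, 3.0]
gripper_width: 0.0005
```

```bash
python3 -c "
from h import *
plan([-150,-39.5,94])"
```

```text
t 11.75 tipM [-151.4  -38.8  100.3] rot [-1.7995e+02 -1.2000e-01  1.7898e+02] F [-2.74 -0.11  3.02] w 0.00045640415255750275
shift(cur) [-0.014 -0.007  0.063] shift(after turn) [-0.014 -0.007  0.063] turn [-0.0006 -0.0014 -0.0002]
```

Request:
apply_moves(
  slide=[
    [0, 0, 0.03],
    [0, 0, 0.03],
    [0, 0, 0.02],
    [0, 0, 0],
  ],
  turn=[
    [0, 0, 0],
    [0, 0, 0],
    [0, 0, 0],
    [0, 0, 0],
  ],
  jaw=[1, 1, 1, 1],
)

```text
time_s: 12.15
tcp_pos: [0.4752, -0.0292, 0.1074]
eef_rot: [-180.0, 0.0, 179.0]
contact_force: [-5.2, 0.9, 9.7]
gripper_width: 0.0005
```

Request:
apply_moves(
  slide=[
    [0, 0, 0.01],
    [0, 0, 0],
    [0, 0, 0],
  ],
  turn=[
    [0, 0, 0],
    [0, 0, 0],
    [0, 0, 0],
  ],
  jaw=[1, 1, 1],
)

```text
time_s: 12.45
tcp_pos: [0.4751, -0.0292, 0.107]
eef_rot: [-180.0, 0.1, 179.0]
contact_force: [-7.8, 0.6, 16.2]
gripper_width: 0.0003
```

Request:
apply_moves(
  slide=[
    [0, 0, -0.1],
    [0, 0, -0.4],
    [0, 0, -0.4],
    [0, -0.4, 0],
    [0, -0.4, 0],
    [0, -0.4, 0],
    [0, 0, 0],
  ],
  turn=[
    [0, 0, 0],
    [0, 0, 0],
    [0, 0, 0],
    [0, 0, 0],
    [0, 0, 0],
    [0, 0, 0],
    [0, 0, 0],
  ],
  jaw=[1, 1, 1, 1, 1, 1, 1],
)

```text
time_s: 13.15
tcp_pos: [0.4728, -0.1523, 0.196]
eef_rot: [-180.0, 0.1, 178.8]
contact_force: [-0.6, 0.7, -0.4]
gripper_width: 0.0006
```

```bash
python3 -c "
from h import *
plan([-150,-39.5,120])
c=cap('scene','s9');im=c['pixels'][170:260,250:330];cv2.imwrite('pics/s9c.png',cv2.resize(im,None,fx=6.5,fy=6.5,interpolation=cv2.INTER_CUBIC));c=cap('top','t9');im=c['pixels'][195:250,240:330];cv2.imwrite('pics/t9c.png',cv2.resize(im,None,fx=8,fy=8,interpolation=cv2.INTER_CUBIC))
for a in (.9,1.134): print(a,(w2p(c,[m2w([-115-45*np.sin(a),-39.5,64+45*np.cos(a)])])-[240,195])*8)"
```

```text
t 13.15 tipM [-150.9 -161.6  182. ] rot [-1.7998e+02  5.0000e-02  1.7881e+02] F [-0.63  0.66 -0.41] w 0.0006247471727232534
shift(cur) [-0.005  1.221  0.62 ] shift(after turn) [-0.009  1.221  0.62 ] turn [-0.0003  0.0006 -0.0022]
0.9 [[261.39535716 303.70379619]]
1.134 [[261.36729243 319.05204257]]
```

View pics/s9c.png

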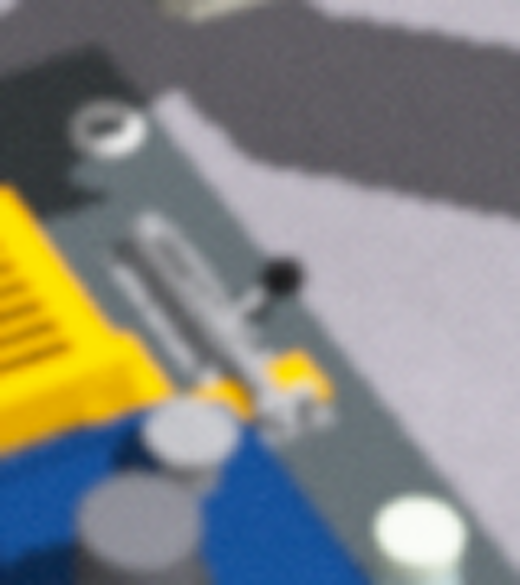

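View pics/t9c.png

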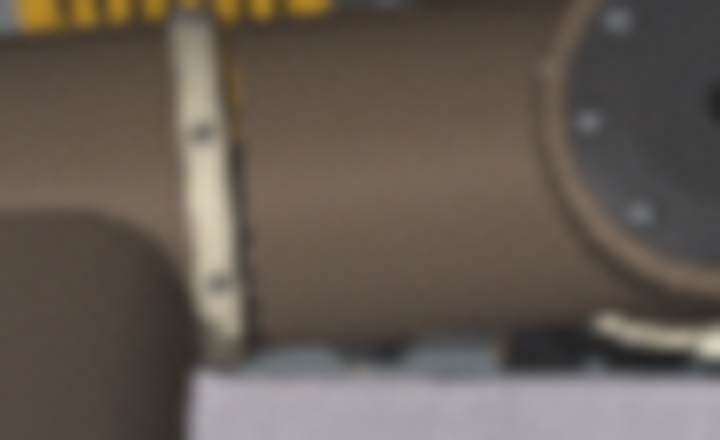

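```bash
python3 -c "
from h import *
for n,a in (('s6',(274,200,290,216)),('s8',(285,205,298,217)),('s9',(287,206,300,219))):
    c=pickle.load(open(n+'.pkl','rb'));w=w2m(cloud(c));px=c['pixels'].astype(int)
    m=np.zeros(px.shape[:2],bool);m[a[1]:a[3],a[0]:a[2]]=1;m&=(px.max(-1)<60)
    v,u=np.nonzero(m);print(n,m.sum(),np.median(w[m],0).round(1),u.mean().round(2),v.mean().round(2))
"
```

```text
s6 18 [-113.8  -30.3  116.4] 284.0 210.39
s8 15 [-143.4  -31.8   96.9] 291.4 211.4
s9 14 [-150.5  -32.5   87.7] 292.71 212.5
```

```bash
python3 -c "
from h import *
s=r.get_state();print(s['time_s'],s['contact_force']);r.close_job()"
```

```text
13.25 [0.14935146 0.99493173 0.49485825]
the job is handed in; nothing more can be done
```

I pressed the guard shut, slid the bolt across over its tongue, and pushed the knob over to the front and down into the cross slot. I handed the job in at 13.25 s of the 51 s allowed; it gives no verdict.

| Step | Last check |
|---|---|
| Guard | Stopped hard at fingertip height 54.1 mm with about 25 N (54 mm expected when shut). The picture shows the tongue flat. |
| Bolt | Stopped hard with 14 N along its travel. The picture shows the rod over the tongue and into the keeper. |
| Handle | Stopped hard with about 16 N at fingertip height 93 mm, so the knob centre is at about 82 mm (83 mm expected when locked). Depth readings after lifting off put it at about 81 mm. |
| Arm | Clear above the machine, with about 1 N of force, which is noise level. |

**Checks that did not fully agree or could not be made:**
- The knob's pixel position in the last scene picture leaves the handle angle uncertain, anywhere from about 0.95 to 1.13 rad. I relied on the hard stop and the depth readings instead.
- The last top view was blocked by the arm and gave no information.
- I did not measure the bystanders. The arm kept clear of them, and the ring and jar looked unmoved in the pictures.

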